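# Put the sharpening stone away in its case

## Task

The two-tone sharpening stone has drained in its stand; put it away in its wooden case. Lay it flat in the recess of the case's base with the cream (fine) face up - it is brittle, so set it down, do not drop it - and then put the lid on squarely over it so that it closes down on the base all round. Leave the dark grooved flattening stone in the stand and the clamp and the bottles where they are.

Things in the scene. Friction and masses are not known exactly. Their poses are not given: they have to be found in the camera images.
- stone: two-tone sharpening stone, 150 x 50 x 22 mm, about 0.36 kg. Origin at its centre; x along the length, y the width, z the thickness, pointing out of the cream fine face; the other face and 14 mm of the thickness are red-brown. At the start it stands on its -x end in one of the stand's two bays, leaning back 20 degrees from upright, cream face to the front
- flattener: flattening stone, same size and axes as the sharpening stone but all dark grey, with slanting grooves in its front (+z) face; stands in the other bay, to be left there
- stand: wooden draining stand, fixed. Origin on the worktop, z up, front at -x; board x -60 to 80, y -100 to 100 mm. Two bays at y = -52 and 52. A stone's foot rests on a ledge that leans 20 degrees, foot centre 30 mm up; behind it a leaning tongue 28 mm wide, 130 long; beside the foot 9 mm dowels, 20 high, 32 mm off its middle. Long sides free above them; a cross bar lies 10 mm or more behind the stones
- case_base: base of the case, fixed, dark wood, 192 x 78 mm, 26 mm high. Origin at the centre of its underside on the worktop, x along its length, y its width, z up. Recess in the top 155 x 55 mm, 10 mm deep, floor 16 mm and rim 26 mm above the worktop. In the middle of both long sides the rim has a finger gap 61 mm long, open to the outside, down to the recess floor
- recess (a point): centre of the recess floor in the case base, 16 mm above the worktop; axes as the case base
- case_lid: lid of the case, loose, dark wood, oak bar handle, 192 x 78 mm, 23 mm high without handle, about 0.19 kg. Origin at the centre of its lower rim, x along its length, y its width, z up. Hollow below, 157 x 57 mm, 14 deep, to go over the stone, which stands 12 mm above the base's rim; closed, its origin is 26 mm above the base's origin. Starts right way up on the worktop
- lid_handle (a point): middle of the lid's bar handle, 34 mm above the lid's origin; the bar is 80 mm long along the lid's x, 22 mm wide along its y and 22 mm high (23 to 45 mm above the lid's origin)
- glue: orange glue bottle, 52 mm diameter, 190 mm high, standing at the back; origin at the centre of its underside; to be left alone
- white_glue: white bottle with dark nozzle, 54 mm diameter, 155 mm high, standing at the back; origin at the centre of its underside; to be left alone
- clamp: small bar clamp with red jaws, lying at the back, 75 x 240 x 17 mm, to be left alone

How it is judged:
On the way:
1. the sharpening stone lies flat in the recess of the case base, cream face up, let go and at rest (horizontal distance between stone and recess below 0.006 m and angle between the x axis of stone and the x axis of case_base, either way round below 0.06 rad and angle between stone's own z axis and vertical below 0.06 rad and z of stone in the frame of recess between 0.008 and 0.0135 m and contact force between the fingers and stone below 0.1 N and linear speed of stone below 0.02 m/s), for 0.2 s.
At the end, for the whole second after the job is handed in: The stone lies flat in the recess, cream face up (centred within 6 mm, level and aligned within 0.06 rad, origin 8-13.5 mm over the floor); the lid sits closed on the base (within 8 mm, aligned within 0.07 rad, level within 0.04 rad, at most 2.5 mm above the rim); both at rest (horizontal distance between stone and recess below 0.006 m and angle between the x axis of stone and the x axis of case_base, either way round below 0.06 rad and angle between stone's own z axis and vertical below 0.06 rad and z of stone in the frame of recess between 0.008 and 0.0135 m and horizontal distance between case_lid and case_base below 0.008 m and angle between the x axis of case_lid and the x axis of case_base, either way round below 0.07 rad and angle between case_lid's own z axis and vertical below 0.04 rad and z of case_lid in the frame of case_base between 0.023 and 0.0285 m and linear speed of each of stone, case_lid below 0.01 m/s); the robot touches nothing.
It fails at once if the sharpening stone is dropped or falls (faster than 0.5 m/s while the fingers do not hold it) (linear speed of stone above 0.5 m/s and contact force between the fingers and stone below 0.05 N).
It fails at once if the flattening stone is moved more than 20 mm (distance of flattener from where it was at the start of the episode above 0.02 m).
It fails at once if the clamp or a bottle is moved more than 30 mm (distance of any of clamp, glue, white_glue from where it was at the start of the episode above 0.03 m).
It also fails if it takes over 62 s, if anything falls off the work surface, if the arm or the gripper's body presses on something with over 40 N, if the wrist force passes 120 N, or if a joint passes its speed limit or range.

## Robot

A 6-joint arm with a two-finger parallel gripper is mounted at the origin on the work surface; the furniture and walls round the work are solid. World frame = base frame: x ahead of the robot, y to its left, z up, the work surface at z = 0. Lengths are in m, angles in rad, forces in N, time in s.
With the tool pointing down it reaches from about 0.25 to 0.775 m from the base axis. Payload 4 kg.
Tool frame: the origin (TCP) lies midway between the tips of the shut fingers; the grasp point (between the pads) lies bot.grasp_offset behind it (bot.grasp_offset is the distance from the TCP to the grasp point, in m); z points along the fingers, y is the line along which they close (so a half turn about z gives the same grasp; the last joint's range is limited). The gripper opens to 94 mm and grips with 3 to 60 N. Pads are 16 mm wide; open, the fingers measure 119 mm over their backs; the gripper's body (75 mm by 177 mm) begins 78 mm behind the grasp point.
Start: joints at [1.036, 0.087, 1.371, -0, 1.684, -0.103], TCP at [0.23, 0.5, 0.206] pointing down, gripper open.
Joint ranges: [-3.1, 3.1], [-0.76, 2.03], [0.27, 2.55], [-1.08, 4.22], [0.17, 2.65], [-2.57, 2.57]. Speed limits (rad/s): [2.79, 2.79, 3.14, 3.14, 3.14, 3.14].

## Interface

Orientations are given as a unit quaternion [x, y, z, w].
In Python, from cell import bot gives the robot as it stands.
- The arm moves only by the tool arm_command, never from a script. Its argument "steps" is a list that holds one entry, the list of rows, each a list of 7 numbers: the turn, a rotation vector about the tool's x, y, z in rad, then the shift along the tool's x, y, z in mm, then the finger opening in mm, from 0 to 94. A call has 1 to 20 rows; each row is the pose to reach, as a shift and turn from the pose commanded when the call began, along the tool's axes at that moment; what a row does not reach only later rows make up. A row lasts 1/10 s, in which the tool goes at most 50 mm and 8.59 degrees, less where a joint would pass 70% of its speed; a pose out of reach is approached as far as the arm can. A call with a gripper value outside its range is refused whole. The fingers move at their own pace and stop on an object; "newtons" is the grip in N (left out, the last holds). Time passes only in rows, so rows that repeat a pose let the fingers close. It gives the time, the measured TCP pose, the force, the opening and the grip force at its end, in the units of the state.
- bot.observe(): the state, without advancing time (a new reading comes with each control period).
- bot.read_camera(name): name is "scene" or "top" or "wrist"; returns the picture (480x640x3 uint8, red, green, blue); there is no depth.
- bot.camera_params(name): a dict with "K" (3x3 intrinsics, pixels), "dist_coeffs" ([k1, k2, p1, p2, k3] as OpenCV has them; the pictures are not rectified), "camera_from_world" (4x4, takes a point from world to camera coordinates). Camera axes: x right, y down, z forward; pixel columns grow to the right and rows downward; lengths in m; the calibration is good to about 2 mm. A picture is of the moment at which its call begins: read the wrist's pose just before it. camera_params takes no time and is no camera call; for the wrist camera it gives the pose at the moment of the call.
- bot.sign_off(): hands the job in; it is judged then, once.
The state is a dict: "clock": time; "q": joint angles; "qd": joint speeds; "joint_efforts": joint torques, N m; "tcp_pos": TCP position; "tool_rot": TCP orientation; "contact_force": force on the tool from outside, world axes, zero at the start; "torque": the same for the moment, N m; "opening": opening from 0.0 (shut) to 1.0 (fully open); "gripper_force": force on a finger pad.
Only numpy, scipy, OpenCV 4.12 (cv2) and the standard library are available. Lean on these libraries where they do the work, as an engineer would, in place of code of your own. Each camera call takes 0.05 s, during which the arm holds its last target. There are 200 camera calls.

## Working session

There is one attempt and no reset: what is moved stays moved. The work goes in short steps, Python scripts to look and compute and a tool call to move; the robot and the scene stay as the last step left them, time stands still between calls to the robot, and variables do not carry over. Pictures are saved under pics/ and viewed, at most 10 in all, crops included, and the job is handed in when it is done.

Besides the shell and the picture viewer there is one more tool, called after "Emit:" by a JSON object that holds its "api" and its "payload". arm_command: Moves the arm, as the interface text tells. Its arguments: {"type":"object","properties":{"steps":{"type":"array","items":{"type":"array","items":{"type":"array","items":{"type":"number"}}}},"newtons":{"type":"number"}},"required":["steps"]}

```bash
mkdir -p pics; ls
python3 - <<'E'
from cell import bot
import cv2,numpy as np
for n in("scene","top"):
    im=bot.read_camera(n); cv2.imwrite(f"pics/{n}0.png",im[:,:,::-1])
    p=bot.camera_params(n); print(n,np.round(p["K"],1).tolist(),p["dist_coeffs"],np.round(p["camera_from_world"],4).tolist())
print(bot.grasp_offset,bot.observe())
E
```

```text
pics
scene [[564.0, 0.0, 306.1], [0.0, 564.0, 243.0], [0.0, 0.0, 1.0]] [-0.11617947  0.          0.          0.          0.        ] [[0.4907, -0.8711, -0.0202, -0.2935], [-0.52, -0.2742, -0.809, 0.3739], [0.6992, 0.4074, -0.5875, 1.1794], [0.0, 0.0, 0.0, 1.0]]
top [[524.9, 0.0, 316.5], [0.0, 524.9, 239.9], [0.0, 0.0, 1.0]] [-0.05966391  0.          0.          0.          0.        ] [[0.1496, -0.9887, 0.0081, -0.0908], [-0.7803, -0.1231, -0.6132, 0.4722], [0.6073, 0.0854, -0.7899, 1.1456], [0.0, 0.0, 0.0, 1.0]]
0.0188 {'clock': 0.1, 'q': array([ 1.03589662e+00,  8.78805407e-02,  1.37207811e+00, -7.93314792e-06,
        1.68361024e+00, -1.03089744e-01]), 'qd': array([-0.00104117, -0.00230409, -0.00305536,  0.00037051,  0.00039085,
       -0.00120032]), 'joint_efforts': array([ 1.99107417e-03, -3.41253662e+01, -3.03301048e+01,  7.19240913e-02,
        3.04007228e-02, -9.73984038e-05]), 'tcp_pos': array([0.22993324, 0.4990897 , 0.20443422]), 'tool_rot': array([ 2.14231812e-01,  9.76782347e-01, -9.39504459e-04, -3.06142768e-04]), 'contact_force': array([-0.02518782,  0.19280936, -0.33685053]), 'torque': array([0.00531085, 0.03106689, 0.02555638]), 'gripper_force': 0.0, 'opening': 0.9996418729999721}
```

View pics/scene0.png

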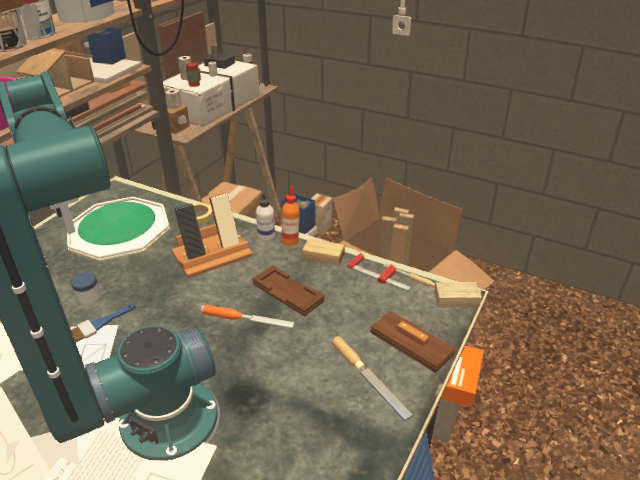

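View pics/top0.png

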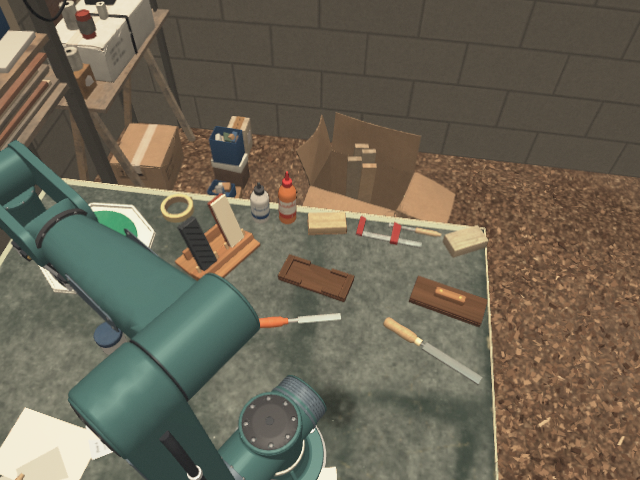

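The scene view shows the cream stone in the stand's right bay (about 226,222), the flattener left of it (190,232), the case base at (288,289), and the lid at (412,340). In the top view the base is at (316,278), the lid at (449,300) and the stone at (226,222). Next I'll zoom in for corners.

```bash
cat > h.py <<'E'
import numpy as np,cv2
from cell import bot
from scipy.spatial.transform import Rotation as R
def ray(n,uv,P=None):
    p=P or bot.camera_params(n); T=np.array(p["camera_from_world"])
    u=cv2.undistortPoints(np.array(uv,float).reshape(-1,1,2),np.array(p["K"]),np.array(p["dist_coeffs"])).reshape(-1,2)
    d=np.c_[u,np.ones(len(u))]@T[:3,:3]; return -T[:3,:3].T@T[:3,3], d/np.linalg.norm(d,axis=1,keepdims=True)
def onz(n,uv,z,P=None):
    c,d=ray(n,uv,P); return c+d*((z-c[2])/d[:,2])[:,None]
def proj(n,X,P=None):
    p=P or bot.camera_params(n); T=np.array(p["camera_from_world"])
    return cv2.projectPoints(np.array(X,float).reshape(-1,1,3),cv2.Rodrigues(T[:3,:3])[0],T[:3,3],np.array(p["K"]),np.array(p["dist_coeffs"]))[0].reshape(-1,2)
def tri(pairs):
    A=0;b=0
    for n,uv in pairs:
        c,d=ray(n,uv); M=np.eye(3)-np.outer(d[0],d[0]); A=A+M; b=b+M@c
    return np.linalg.solve(A,b)
E
python3 - <<'E'
import cv2,numpy as np
s=cv2.imread("pics/scene0.png");t=cv2.imread("pics/top0.png")
c=lambda im,x,y,w,h,k:cv2.resize(im[y:y+h,x:x+w],None,fx=k,fy=k,interpolation=cv2.INTER_CUBIC)
# stand 100x100 x4 ; base/lid 100x75 x4 each
a=np.hstack([c(s,165,185,100,75,4),c(t,170,190,100,75,4)])
# top: base, lid
b=np.hstack([c(t,270,245,100,75,4),c(t,400,262,100,75,4)])
cv2.imwrite("pics/z.png",np.vstack([a,b]))
E
```

```text
(no output)
```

View pics/z.png

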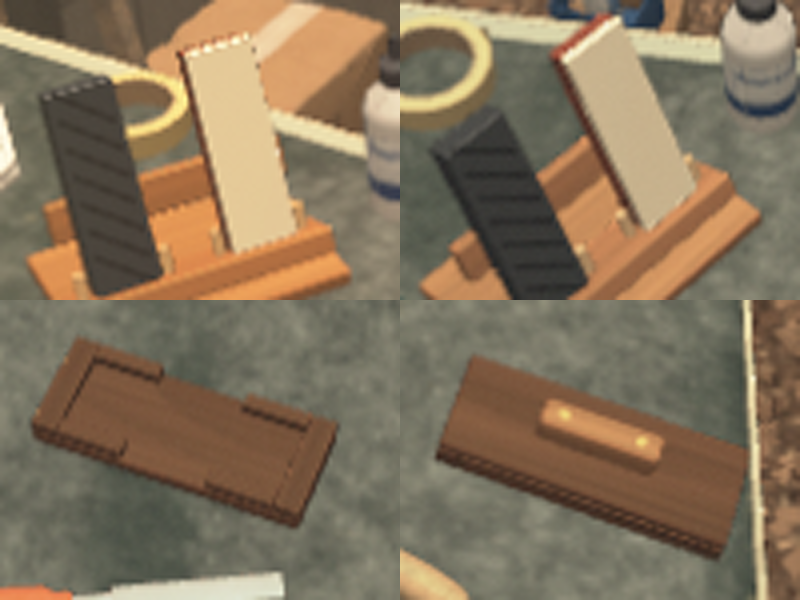

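The zoom gives rim, lid and stone-face corners; I'll now convert them.

Run:
```python
from h import *
np.set_printoptions(precision=4,suppress=True)
P=bot.camera_params
def rect(pts,off,z,nm):
    uv=np.array(pts)/4-0.375+off; X=onz("top",uv,z)
    print(nm,X[:,:2].tolist(),"c",X.mean(0)[:2],"len",np.linalg.norm(X[0]-X[1]),np.linalg.norm(X[3]-X[2]),"wid",np.linalg.norm(X[0]-X[3]),np.linalg.norm(X[1]-X[2]))
    v=X[1]-X[0]+X[2]-X[3]; w=X[0]-X[3]+X[1]-X[2];print("yaw",np.arctan2(v[1],v[0]),np.arctan2(w[1],w[0])-np.pi/2)
rect([(80,40),(336,125),(301,214),(33,128)],[270,245],.026,"base")
rect([(74,55),(348,150),(320,245),(38,150)],[400,262],.023,"lid")
S=np.array([(185,55),(253,38),(297,237),(235,252)])/4-.375+[165,185]
T=np.array([(168,63),(212,18),(295,188),(240,230)])/4-.375+[170,190]
X=np.array([tri([("scene",s),("top",t)]) for s,t in zip(S,T)]); print(X)
print("c",X.mean(0)); u=X[0]+X[1]-X[2]-X[3];w=X[1]+X[2]-X[0]-X[3]
print("len",np.linalg.norm(u)/2,"wid",np.linalg.norm(w)/2,"tilt",np.degrees(np.arccos(u[2]/np.linalg.norm(u))),"azim lean",np.arctan2(u[1],u[0]),"w az",np.arctan2(w[1],w[0]), w/np.linalg.norm(w))
```

```text
base [[0.5228326533728117, 0.06247636051358546], [0.4800281978369102, -0.11966050506493395], [0.4072475442184694, -0.10462341806100456], [0.4462024103450757, 0.08036397067759399]] c [ 0.4641 -0.0204] len 0.18709906257513056 0.18904448044644728 wid 0.07869028366875688 0.07431781432934635
yaw -1.7899224676546108 -1.7876932541949964
lid [[0.5104742630475566, -0.2917188495325904], [0.46254869005890076, -0.47331309160008733], [0.3881371801571124, -0.4523473401699047], [0.4317177831200937, -0.27086414504520884]] c [ 0.4482 -0.3721] len 0.18781195195822775 0.18664248998361932 wid 0.08147086491391192 0.07730870286647003
yaw -1.817684066636576 -1.8373361972610882
[[0.5366 0.2645 0.1801]
 [0.5946 0.2517 0.165 ]
 [0.5609 0.2023 0.0303]
 [0.5199 0.2301 0.032 ]]
c [0.553  0.2371 0.1018]
len 0.14962134391964535 wid 0.05413633260477019 tilt 19.084446269722452 azim lean 1.0304034621455485 w az -0.38925680365035076 [ 0.9138 -0.3748 -0.1563]
```

```bash
cat >> h.py <<'E'
def tgtR(az_y,down):   # tool y horizontal at azimuth az_y; tool z at azimuth az_y+90deg, 'down' rad below horizontal
    y=np.array([np.cos(az_y),np.sin(az_y),0]); f=np.array([-np.sin(az_y),np.cos(az_y),0])
    z=f*np.cos(down)-np.array([0,0,np.sin(down)]); return np.c_[np.cross(y,z),y,z]
def rel(p,Rt,o=None):
    o=o or bot.observe(); R0=R.from_quat(o["tool_rot"])
    return np.r_[np.round((R0.inv()*R.from_matrix(Rt)).as_rotvec(),3),np.round(R0.inv().apply(np.array(p)-o["tcp_pos"])*1000,1)]
def log():
    o=bot.observe(); np.set_printoptions(precision=4,suppress=True)
    with open("log.txt","a") as f: f.write(" ".join(map(str,np.r_[o["q"],o["tcp_pos"],o["tool_rot"]]))+"\n")
    print("t",o["clock"],"q",o["q"],"p",o["tcp_pos"],"F",o["contact_force"],"op",o["opening"])
    print(R.from_quat(o["tool_rot"]).as_matrix()); return o
E
python3 - <<'E'
from h import *
log(); print(rel([.42,.03,.30],tgtR(-.35,np.radians(60))).tolist())
E
```

```text
t 0.1 q [ 1.0359  0.0879  1.3721 -0.      1.6836 -0.1031] p [0.2299 0.4991 0.2044] F [-0.0252  0.1928 -0.3369] op 0.9996418729999721
[[-0.9082  0.4185 -0.001 ]
 [ 0.4185  0.9082 -0.0017]
 [ 0.0002 -0.002  -1.    ]]
[-0.391, 0.424, 1.452, -368.9, -346.7, -95.0]
```

Emit:
{"api": "arm_command", "payload": {"steps": [[[0,0,0,0,0,-50,94],[0,0,0,0,0,-95,94],[-0.391,0.424,1.452,-369,-347,-95,94],[-0.391,0.424,1.452,-369,-347,-95,94],[-0.391,0.424,1.452,-369,-347,-95,94],[-0.391,0.424,1.452,-369,-347,-95,94],[-0.391,0.424,1.452,-369,-347,-95,94],[-0.391,0.424,1.452,-369,-347,-95,94],[-0.391,0.424,1.452,-369,-347,-95,94],[-0.391,0.424,1.452,-369,-347,-95,94],[-0.391,0.424,1.452,-369,-347,-95,94],[-0.391,0.424,1.452,-369,-347,-95,94],[-0.391,0.424,1.452,-369,-347,-95,94],[-0.391,0.424,1.452,-369,-347,-95,94],[-0.391,0.424,1.452,-369,-347,-95,94],[-0.391,0.424,1.452,-369,-347,-95,94]]]}}

```text
clock: 1.7
tcp_pos: [0.4198, 0.0311, 0.3008]
tool_rot: [0.79, 0.555, 0.213, -0.149]
contact_force: [0.6, 0.5, 0.6]
opening: 0.999
gripper_force: 0.0
```

Run:
```python
from h import *
log(); im=bot.read_camera("wrist"); cv2.imwrite("pics/w1.png",im[:,:,::-1])
print(proj("wrist",[[.553,.237,.1],[.464,-.02,.026]]))
```

```text
t 1.7 q [-0.5052 -0.293   1.6226  0.5432  1.8571 -0.0135] p [0.4198 0.0311 0.3008] F [0.5559 0.4656 0.587 ] op 0.9987310798725669
[[ 0.2937  0.9404  0.1716]
 [ 0.8135 -0.3401  0.4717]
 [ 0.5019  0.0011 -0.8649]]
[[378.8572  90.245 ]
 [381.3734 347.9496]]
```

View pics/w1.png

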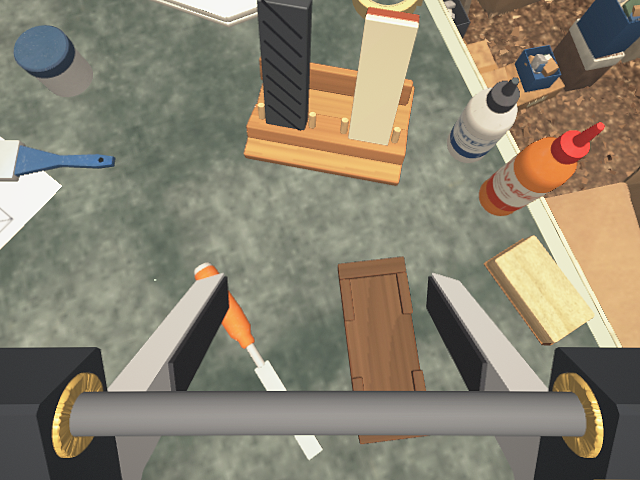

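Wrist view: stone's cream face corners are around (367,14), (416,20), (390,144) and (350,140). The base spans from (338,263) to (425,440), partly hidden by the wrist bar. I'll fit the stone and base corners from masks.

Run:
```python
from h import *
np.set_printoptions(precision=4,suppress=True)
im=cv2.imread("pics/w1.png"); hsv=cv2.cvtColor(im,cv2.COLOR_BGR2HSV); P=bot.camera_params("wrist")
print(P["dist_coeffs"],np.linalg.inv(P["camera_from_world"])[:3,3])
def quad(m,box):
    M=np.zeros_like(m);x0,y0,x1,y1=box;M[y0:y1,x0:x1]=m[y0:y1,x0:x1]
    M=cv2.morphologyEx(M,cv2.MORPH_OPEN,np.ones((3,3)))
    c=max(cv2.findContours(M,0,cv2.CHAIN_APPROX_NONE)[0],key=cv2.contourArea)
    h=cv2.convexHull(c)
    q=cv2.approxPolyN(h,4,-1,True).reshape(-1,2).astype(float); return q,cv2.contourArea(c),cv2.contourArea(h)
print(hsv[80,380],hsv[17,395],hsv[330,375],hsv[262,370],hsv[300,300],hsv[350,432])
q,a,b=quad(cv2.inRange(hsv,(12,25,150),(35,130,255)),(335,10,425,155)); print("stone",q,a,b)
q2,a,b=quad(cv2.inRange(hsv,(0,75,25),(18,255,140)),(325,245,430,392)); print("base",q2,a,b)
np.savez("w1.npz",q=q,K=P["K"],d=P["dist_coeffs"],T=P["camera_from_world"])
```

```text
[0.0166 0.     0.     0.     0.    ] [0.4112 0.0119 0.4957]
[ 22  66 224] [  7 161 217] [ 12 126 142] [ 13 128 146] [ 44  32 121] [ 37  31 147]Traceback (most recent call last):
  File "<stdin>", line 12, in <module>
  File "<stdin>", line 10, in quad
cv2.error: OpenCV(4.12.0) :-1: error: (-5:Bad argument) in function 'approxPolyN'
> Overload resolution failed:
>  - Argument 'epsilon_percentage' must be float, not bool
>  - Argument 'epsilon_percentage' must be float, not bool
```

Run:
```python
from h import *
np.set_printoptions(precision=4,suppress=True)
im=cv2.imread("pics/w1.png"); hsv=cv2.cvtColor(im,cv2.COLOR_BGR2HSV); P=bot.camera_params("wrist")
def quad(m,boxes):
    M=np.zeros_like(m)
    for x0,y0,x1,y1 in boxes: M[y0:y1,x0:x1]=m[y0:y1,x0:x1]
    M=cv2.morphologyEx(M,cv2.MORPH_OPEN,np.ones((3,3)))
    C=np.vstack([c for c in cv2.findContours(M,0,cv2.CHAIN_APPROX_NONE)[0] if cv2.contourArea(c)>60])
    h=cv2.convexHull(C); return cv2.approxPolyN(h,4,ensure_convex=True).reshape(-1,2).astype(float)
q=quad(cv2.inRange(hsv,(14,25,150),(35,130,255)),[(340,5,425,150)])
q2=quad(cv2.inRange(hsv,(0,75,25),(18,255,175)),[(325,245,430,392),(345,436,428,455)])
print("stone",q.tolist(),"base",q2.tolist())
X=onz("wrist",q2,.026); print("base",X[:,:2].tolist(),X.mean(0), [np.linalg.norm(X[i]-X[i-1]) for i in range(4)],[np.arctan2(*(X[i]-X[i-1])[[1,0]]) for i in range(4)])
# stone: order TL,TR,BR,BL by image
s=q[np.argsort(q[:,1])]; t=s[:2][np.argsort(s[:2,0])]; b=s[2:][np.argsort(s[2:,0])]
img=np.array([t[0],t[1],b[1],b[0]])
obj=np.array([[75,-25,0],[75,25,0],[-75,25,0],[-75,-25,0]])/1000.  # x up-length, y to the right; face centre
n,rv,tv,e=cv2.solvePnPGeneric(obj,img,np.array(P["K"]),np.array(P["dist_coeffs"]),flags=cv2.SOLVEPNP_IPPE)
Tc=np.linalg.inv(P["camera_from_world"])
for r,tt,ee in zip(rv,tv,e):
    Rw=Tc[:3,:3]@cv2.Rodrigues(r)[0]; c=Tc[:3,:3]@tt[:,0]+Tc[:3,3]
    print("err",ee,"c",c,"R",Rw.tolist(),"lean",np.degrees(np.arccos(Rw[2,0])),"az y",np.arctan2(Rw[1,1],Rw[0,1]),"az x",np.arctan2(Rw[1,0],Rw[0,0]))
```

```text
stone [[397.0, 148.0], [337.0, 137.0], [369.0, 5.0], [421.0, 5.0]] base [[359.0, 444.0], [337.0, 263.0], [403.0, 256.0], [433.0, 435.0]]
base [[0.4064402757417521, -0.10121999095620304], [0.45073562641843207, 0.08540206357497014], [0.5258136963476749, 0.06709707786041222], [0.48229943772976536, -0.11939868454102409]] [ 0.4663 -0.017   0.026 ] [np.float64(0.07800690583515311), np.float64(0.1918068542284301), np.float64(0.07727735170352601), np.float64(0.19150498713286634)] [np.float64(2.9063905373526513), np.float64(1.3377554475675097), np.float64(-0.23914688246775048), np.float64(-1.8000210427704384)]
err [1.2959] c [0.5356 0.2123 0.1759] R [[0.525564661670551, 0.8466334876856727, 0.0836272917910817], [0.8480477881353888, -0.5135222103873334, -0.13080477238074803], [-0.06779922891738067, 0.1396663057723611, -0.9878747833557185]] lean 93.88759193139147 az y -0.5452188858644627 az x 1.0159922404625514
err [6.0038] c [0.525  0.1945 0.1804] R [[0.11816237760384404, 0.9139598466593791, 0.38822036424351586], [0.18826535192695956, -0.404488091331089, 0.894955608527679], [0.9749840048856299, -0.032661639054007534, -0.2198622467625609]] lean 12.842691848534132 az y -0.41665513069618104 az x 1.0103026956969856
```

Run:
```python
from h import *
print(rel([.502,.116,.15],tgtR(-.40,np.radians(20))).tolist())
```

```text
[-0.041, 0.696, 0.036, 17.3, 48.3, 184.5]
```

Emit:
{"api": "arm_command", "payload": {"steps": [[[-0.041,0.696,0.036,17,48,185,94],[-0.041,0.696,0.036,17,48,185,94],[-0.041,0.696,0.036,17,48,185,94],[-0.041,0.696,0.036,17,48,185,94],[-0.041,0.696,0.036,17,48,185,94],[-0.041,0.696,0.036,17,48,185,94],[-0.041,0.696,0.036,17,48,185,94],[-0.041,0.696,0.036,17,48,185,94],[-0.041,0.696,0.036,17,48,185,94]]]}}

```text
clock: 2.65
tcp_pos: [0.5031, 0.1143, 0.1513]
tool_rot: [0.683, 0.453, 0.479, -0.314]
contact_force: [0.2, 0.1, 0.2]
opening: 0.996
gripper_force: 0.0
```

Run:
```python
from h import *
log(); im=bot.read_camera("wrist"); cv2.imwrite("pics/w2.png",im[:,:,::-1])
```

```text
t 2.65 q [-0.6029  0.0562  2.0176  1.1699  1.5675 -0.5433] p [0.5031 0.1143 0.1513] F [0.2303 0.1104 0.2414] op 0.9956497178884065
[[ 0.1299  0.9201  0.3695]
 [ 0.318  -0.3916  0.8634]
 [ 0.9392  0.0053 -0.3435]]
```

View pics/w2.png

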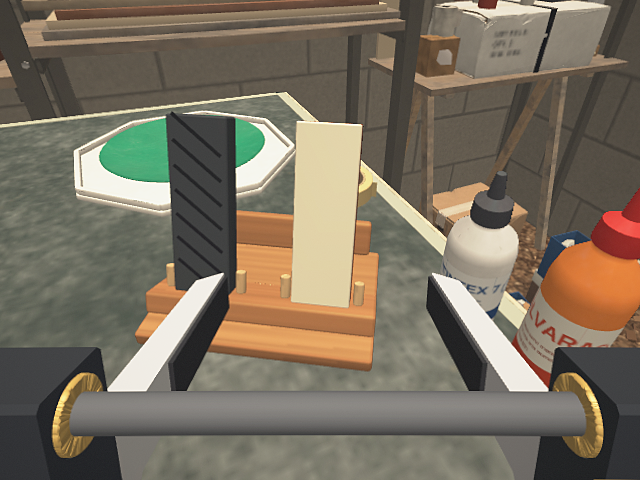

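Stone's cream face corners are at about (297,122), (363,125), (349,307) and (291,302). The right finger must clear the white bottle, which should be fine.

Run:
```python
from h import *
np.set_printoptions(precision=4,suppress=True)
im=cv2.imread("pics/w2.png"); hsv=cv2.cvtColor(im,cv2.COLOR_BGR2HSV); P=bot.camera_params("wrist")
print(hsv[200,330],hsv[295,322],hsv[290,286],hsv[190,370],hsv[130,330])
m=cv2.inRange(hsv,(18,25,170),(35,85,255)); M=np.zeros_like(m); M[115:312,284:368]=m[115:312,284:368]
M=cv2.morphologyEx(M,cv2.MORPH_OPEN,np.ones((9,9)))
c=max(cv2.findContours(M,0,cv2.CHAIN_APPROX_NONE)[0],key=cv2.contourArea)
q=cv2.approxPolyN(c,4,ensure_convex=True).reshape(-1,2).astype(float); print(q.tolist())
def pnp(img,n):
    obj=np.array([[75,-25,0],[75,25,0],[-75,25,0],[-75,-25,0]])/1000.
    n_,rv,tv,e=cv2.solvePnPGeneric(obj,img,np.array(P["K"]),np.array(P["dist_coeffs"]),flags=cv2.SOLVEPNP_IPPE)
    Tc=np.linalg.inv(P["camera_from_world"])
    for r,tt,ee in zip(rv,tv,e):
        Rw=Tc[:3,:3]@cv2.Rodrigues(r)[0]; c=Tc[:3,:3]@tt[:,0]+Tc[:3,3]
        print(n,"err",ee,"c",c,"lean",np.degrees(np.arccos(Rw[2,0])),"az y",np.arctan2(Rw[1,1],Rw[0,1]),"dip y",Rw[2,1],"az x",np.arctan2(Rw[1,0],Rw[0,0]))
s=q[np.argsort(q[:,1])]; t=s[:2][np.argsort(s[:2,0])]; b=s[2:][np.argsort(s[2:,0])]
pnp(np.array([t[0],t[1],b[1],b[0]]),"mask"); pnp(np.array([[297,122],[363,125],[349,307],[291,302.]]),"hand")
g=bot.observe(); print("TCP proj",proj("wrist",[g["tcp_pos"]]))
# rays of corners on vertical-known plane check: bottom edge z ~? ray/two view with w1 hand corners
```

```text
[ 22  64 227] [ 22  65 224] [ 17 116 191] [ 19 106 137] [ 22  63 227]
[[362.0, 125.0], [348.0, 308.0], [291.0, 301.0], [296.0, 121.0]]
mask err [0.1775] c [0.551 0.237 0.102] lean 19.974001947048208 az y -0.5787922685239879 dip y 0.013342529545198503 az x 1.0287256971645244
mask err [3.0218] c [0.5528 0.2387 0.1104] lean 48.83087178700416 az y -0.31501847569844493 dip y -0.16488577385631858 az x 1.1090613671255296
hand err [0.2658] c [0.5522 0.2378 0.1011] lean 20.54782988720399 az y -0.4740221787590711 dip y -0.026766279620534607 az x 1.025279776774899
hand err [2.5389] c [0.5537 0.2399 0.1089] lean 48.13287363579934 az y -0.3948383746016995 dip y -0.08051151598959579 az x 1.1035040616057026
TCP proj [[329.7918 290.0959]]
```

Run:
```python
from h import *
f=lambda P,uv,z:(lambda X:(X[1]-X[0],X))(onz("wrist",uv,z,P))
d=np.load("w1.npz"); P1=dict(K=d["K"],dist_coeffs=d["d"],camera_from_world=d["T"]); P2=None
for n,P,uv,z in[("w1 bottom",P1,[(244,157),(398,185)],0),("w2 bottom",P2,[(136,340),(371,370)],0),("w1 crossbar/foot stones",P1,[(264,122),(390,144)],.03),("w2 stones feet",P2,[(174,289),(348,307)],.028),("w1 tops",P1,[(259,0),(414,20)],.17)]:
    v,X=f(P,uv,z); print(n,np.arctan2(v[1],v[0]),np.linalg.norm(v[:2]),X.tolist())
P1s=np.array([[365,15],[417,21],[391,146],[349,140.]])
T=np.linalg.inv(d["T"])
for r,t,e in zip(*cv2.solvePnPGeneric(np.array([[75,-25,0],[75,25,0],[-75,25,0],[-75,-25,0]])/1000.,P1s,d["K"],d["d"],flags=cv2.SOLVEPNP_IPPE)[1:]):
    Rw=T[:3,:3]@cv2.Rodrigues(r)[0]; print(e,T[:3,:3]@t[:,0]+T[:3,3],np.degrees(np.arccos(Rw[2,0])),np.arctan2(Rw[1,1],Rw[0,1]),np.arctan2(Rw[1,0],Rw[0,0]))
```

```text
Traceback (most recent call last):
FileNotFoundError: [Errno 2] No such file or directory: 'w1.npz'
```

Run:
```python
from h import *
for n,uv,z in[("board bottom",[(136,340),(371,370)],0),("feet lower front",[(174,289),(291,302)],.0265),("feet right",[(232,292),(348,308)],.0265),("tops",[(167,113),(297,122)],.17)]:
    X=onz("wrist",uv,z);v=X[1]-X[0]; print(n,np.arctan2(v[1],v[0]),np.linalg.norm(v[:2]),X.tolist())
p=[.5515,.237,.102]; 
for az in(-.5,-.55):
    Rt=tgtR(az,np.radians(20)); print(az,Rt[:,2],rel(np.array(p)-Rt[:,2]*.06,Rt).tolist(),rel(np.array(p)+Rt[:,2]*.02,Rt).tolist())
```

```text
board bottom -0.5499552836253102 0.20435671076050926 [[0.38623942560319546, 0.26611676477617424, 0.0], [0.5604633089633619, 0.15930991246904203, 0.0]]
feet lower front -0.5496089581302845 0.10810646164160206 [[0.4257078271224626, 0.28835647547186, 0.026500000000000024], [0.5178933257777534, 0.23188665267824257, 0.026500000000000024]]
feet right -0.5845361857054179 0.10535059284965906 [[0.47306229775557485, 0.2642169186192, 0.026500000000000024], [0.560921333001015, 0.20608313034151124, 0.026500000000000024]]
tops -0.5659848766864535 0.10673151218838467 [[0.45491801343165106, 0.3332598699580834, 0.17000000000000004], [0.5450059067151173, 0.2760253770559347, 0.17]]
-0.5 [ 0.45051264  0.82465786 -0.34202014] [-0.09, 0.001, 0.038, -0.7, -9.0, 81.0] [-0.09, 0.001, 0.038, -0.8, -1.9, 160.6]
-0.55 [ 0.49116533  0.801111   -0.34202014] [-0.137, 0.001, 0.055, -0.6, -11.8, 81.3] [-0.137, 0.001, 0.055, -0.8, -0.9, 160.5]
```

Run:
```python
from h import *
X=onz("top",[(261,218),(288,221)],0); print(X)
Rt=tgtR(-.56,np.radians(20)); p=np.array([.5515,.237,.102])
print("bottles in tool (x,y,z from face centre)",(X-p)@Rt)
print(rel(p-Rt[:,2]*.06,Rt).tolist(),rel(p+Rt[:,2]*.02,Rt).tolist())
```

```text
[[0.66111715 0.17536925 0.        ]
 [0.66220405 0.09381199 0.        ]]
bottles in tool (x,y,z from face centre) [[-0.09379305  0.12561109  0.04053375]
 [-0.11722912  0.16985406 -0.0238563 ]]
[-0.146, 0.001, 0.058, -0.6, -12.4, 81.4] [-0.146, 0.001, 0.058, -0.8, -0.7, 160.5]
```

Emit:
{"api": "arm_command", "payload": {"steps": [[[-0.146,0.001,0.058,0,-12,40,94],[-0.146,0.001,0.058,0,-12,81,94],[-0.146,0.001,0.058,0,-12,81,94],[-0.146,0.001,0.058,-0.7,-6,115,94],[-0.146,0.001,0.058,-0.8,-3,140,94],[-0.146,0.001,0.058,-0.8,-0.7,160.5,94],[-0.146,0.001,0.058,-0.8,-0.7,160.5,94],[-0.146,0.001,0.058,-0.8,-0.7,160.5,94]]]}}

```text
clock: 3.5
tcp_pos: [0.5615, 0.2529, 0.0948]
tool_rot: [0.717, 0.395, 0.502, -0.279]
contact_force: [0.5, -0.0, -0.3]
opening: 1.002
gripper_force: 0.0
```

Run:
```python
from h import *
o=log(); Rt=tgtR(-.56,np.radians(20)); p=np.array([.5515,.237,.102])
print(rel(p+Rt[:,2]*.02,Rt).tolist()); im=bot.read_camera("wrist"); cv2.imwrite("pics/w3.png",im[:,:,::-1])
```

```text
t 3.5 q [-0.2154  0.1091  2.1181  1.4848  1.0943 -0.5711] p [0.5615 0.2529 0.0948] F [ 0.4898 -0.0005 -0.2668] op 1.002435426256886
[[ 0.1836  0.8471  0.4987]
 [ 0.2866 -0.5314  0.7972]
 [ 0.9403 -0.0034 -0.3403]]
[-0.001, -0.002, -0.003, 0.3, -0.0, -0.1]
```

View pics/w3.png

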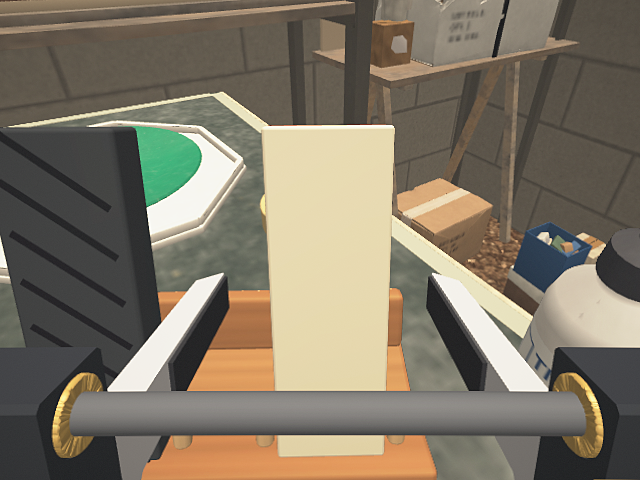

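The stone is centred between the fingers (face corners about (262,127), (394,126), (383,456), (279,456)). A quick depth and position check before closing.

```bash
cat >> h.py <<'E'
def pnp(img,P,L=150,W=50):
    obj=np.array([[L,-W,0],[L,W,0],[-L,W,0],[-L,-W,0]])/2000.
    n_,rv,tv,e=cv2.solvePnPGeneric(obj,np.array(img,float),np.array(P["K"]),np.array(P["dist_coeffs"]),flags=cv2.SOLVEPNP_IPPE)
    Tc=np.linalg.inv(P["camera_from_world"]); o=bot.observe(); Rt=R.from_quat(o["tool_rot"]).as_matrix()
    for r,tt,ee in zip(rv,tv,e):
        Rw=Tc[:3,:3]@cv2.Rodrigues(r)[0]; c=Tc[:3,:3]@tt[:,0]+Tc[:3,3]
        print("err",ee,"c",c,"in tool mm",(c-o["tcp_pos"])@Rt*1000,"R in tool",R.from_matrix(Rt.T@Rw).as_matrix().round(3).tolist())
E
python3 - <<'E'
from h import *
pnp([[262.5,127],[394,126.5],[383,456],[279,456]],bot.camera_params("wrist"))
E
```

```text
err [0.97751001] c [0.55211552 0.23775957 0.10147273] in tool mm [  0.41594026  -0.05891373 -18.67284896] R in tool [[0.999, 0.011, -0.05], [-0.01, 1.0, 0.017], [0.05, -0.016, 0.999]]
err [17.10562618] c [0.55640909 0.24475019 0.12621032] in tool mm [ 26.46823382  -0.23027013 -19.38035053] R in tool [[0.637, -0.001, -0.771], [-0.005, 1.0, -0.005], [0.771, 0.007, 0.637]]
```

Emit:
{"api": "arm_command", "payload": {"steps": [[[0,0,0,0,0,0,40],[0,0,0,0,0,0,40],[0,0,0,0,0,0,40],[0,0,0,0,0,0,40],[0,0,0,0,0,0,40],[0,0,0,0,0,0,40],[0,0,0,0,0,0,40],[0,0,0,0,0,0,40]]], "newtons": 30}}

```text
clock: 4.35
tcp_pos: [0.5612, 0.2529, 0.0937]
tool_rot: [0.718, 0.394, 0.501, -0.279]
contact_force: [1.6, -2.2, -0.4]
opening: 0.528
gripper_force: 29.9
```

Emit:
{"api": "arm_command", "payload": {"steps": [[[0,0,0,8,0,-1,40],[0,0,0,18,0,-3,40],[0,0,0,30,0,-8,40],[0,0,0,45,0,-16,40],[0,0,0,60,0,-30,40],[0,0,0,75,0,-50,40],[0,0,0,90,0,-80,40],[0,0,0,100,0,-110,40],[0,0,0,100,0,-120,40],[0,0,0,100,0,-120,40]]]}}

```text
clock: 5.35
tcp_pos: [0.5191, 0.1855, 0.2279]
tool_rot: [0.718, 0.395, 0.501, -0.279]
contact_force: [-0.2, -0.1, -3.6]
opening: 0.533
gripper_force: 29.9
```

Run:
```python
from h import *
o=log()
c=np.array([.4663,-.017]);Rt=tgtR(1.338-np.pi/2,np.pi/2-.0001)
for z in(.15,.034): print(rel([c[0],c[1],z],Rt).tolist())
```

```text
t 5.35 q [-0.4249 -0.2157  2.0848  1.2684  1.3472 -0.2348] p [0.5191 0.1855 0.2279] F [-0.1595 -0.1068 -3.6043] op 0.5327532442482583
[[ 0.1866  0.8462  0.4991]
 [ 0.2875 -0.5328  0.7959]
 [ 0.9394 -0.005  -0.3427]]
[0.197, -1.21, -0.29, -141.3, 63.6, -160.8]
[0.197, -1.21, -0.29, -250.2, 64.2, -121.1]
```

Emit:
{"api": "arm_command", "payload": {"steps": [[[0.197,-1.21,-0.29,-94,63,-178,40],[0.197,-1.21,-0.29,-94,63,-178,40],[0.197,-1.21,-0.29,-94,63,-178,40],[0.197,-1.21,-0.29,-94,63,-178,40],[0.197,-1.21,-0.29,-94,63,-178,40],[0.197,-1.21,-0.29,-94,63,-178,40],[0.197,-1.21,-0.29,-94,63,-178,40],[0.197,-1.21,-0.29,-94,63,-178,40],[0.197,-1.21,-0.29,-94,63,-178,40],[0.197,-1.21,-0.29,-94,63,-178,40],[0.197,-1.21,-0.29,-94,63,-178,40],[0.197,-1.21,-0.29,-94,63,-178,40],[0.197,-1.21,-0.29,-94,63,-178,40]]]}}

```text
clock: 6.65
tcp_pos: [0.4661, -0.0167, 0.1998]
tool_rot: [0.785, 0.62, 0.001, -0.001]
contact_force: [-0.4, 0.7, -3.0]
opening: 0.531
gripper_force: 29.9
```

Run:
```python
from h import *
o=log(); im=bot.read_camera("wrist"); cv2.imwrite("pics/w4.png",im[:,:,::-1])
c=np.array([.4663,-.017]);Rt=tgtR(1.338-np.pi/2,np.pi/2-.0001)
for z in(.2,.05,.024,.019): print(rel([c[0],c[1],z],Rt).tolist())
```

```text
t 6.65 q [-0.1596 -0.0984  1.5666  0.0028  1.6749  0.0739] p [ 0.4661 -0.0167  0.1998] F [-0.4105  0.7306 -2.9568] op 0.5311635827946508
[[ 0.2311  0.9729 -0.001 ]
 [ 0.9729 -0.2311  0.003 ]
 [ 0.0027 -0.0016 -1.    ]]
[-0.001, -0.002, -0.001, -0.2, 0.1, 0.1]
[-0.001, -0.002, -0.001, -0.6, 0.3, 150.1]
[-0.001, -0.002, -0.001, -0.6, 0.3, 176.1]
[-0.001, -0.002, -0.001, -0.7, 0.3, 181.1]
```

View pics/w4.png

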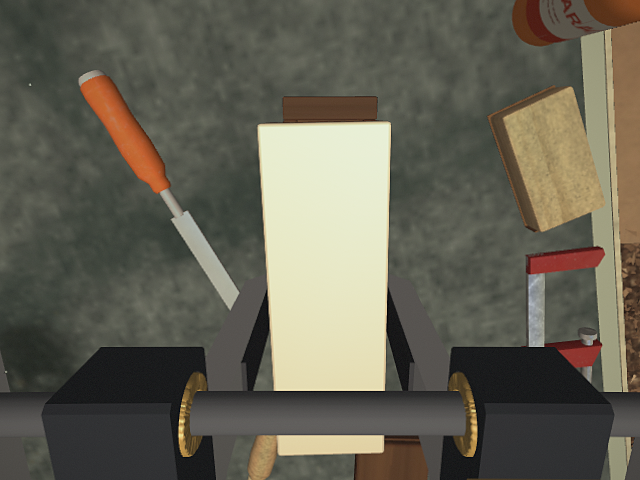

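The stone is held level; face corners are about (258,124), (391,122), (383,454), (278,456). The base's far edge runs from (283,97) to (377,97).

Run:
```python
from h import *
np.set_printoptions(precision=4,suppress=True)
P=bot.camera_params("wrist"); pnp([[258,124],[391,122],[383,454.5],[277.5,456]],P)
im=cv2.imread("pics/w4.png"); hsv=cv2.cvtColor(im,cv2.COLOR_BGR2HSV)
m=cv2.inRange(hsv,(0,70,25),(18,255,200)); M=np.zeros_like(m); M[85:119,270:392]=m[85:119,270:392]
c=max(cv2.findContours(M,0,cv2.CHAIN_APPROX_NONE)[0],key=cv2.contourArea); print(cv2.boundingRect(c))
q=cv2.approxPolyN(c,4,ensure_convex=True).reshape(-1,2).astype(float);print(q.tolist())
t=q[np.argsort(q[:,1])][:2]; t=t[np.argsort(t[:,0])]
X=onz("wrist",t,.026); o=bot.observe(); Rt=R.from_quat(o["tool_rot"]).as_matrix()
print(X, (X-o["tcp_pos"])@Rt*1000, "yaw y", np.arctan2(*(X[1]-X[0])[[1,0]]))
```

```text
err [0.6533] c [ 0.4656 -0.0146  0.2194] in tool mm [  2.0156  -1.1193 -19.3349] R in tool [[0.999, 0.016, -0.039], [-0.016, 1.0, 0.002], [0.039, -0.002, 0.999]]
err [17.4479] c [0.4714 0.0113 0.22  ] in tool mm [ 28.5514  -1.4925 -19.9034] R in tool [[0.637, 0.01, -0.771], [-0.015, 1.0, 0.001], [0.771, 0.011, 0.637]]
(283, 96, 94, 23)
[[376.0, 118.0], [283.0, 118.0], [283.0, 97.0], [376.0, 96.0]]
[[0.4517 0.0838 0.026 ]
 [0.5256 0.067  0.026 ]] [[ 94.0387 -37.2296 174.3516]
 [ 94.8091  38.6136 174.2695]] yaw y -0.22317794987022982
```

Emit:
{"api": "arm_command", "payload": {"steps": [[[-0.001,-0.002,-0.001,-2,0.6,45,40],[-0.001,-0.002,-0.001,-2,0.6,90,40],[-0.001,-0.002,-0.001,-2,0.6,130,40],[-0.001,-0.002,-0.001,-2,0.6,155,40],[-0.001,-0.002,-0.001,-2,0.6,163,40],[-0.001,-0.002,-0.001,-2,0.6,163,40],[-0.001,-0.002,-0.001,-2,0.6,163,40]]]}}

```text
clock: 7.4
tcp_pos: [0.4681, -0.0183, 0.0392]
tool_rot: [0.784, 0.621, 0.001, 0.001]
contact_force: [-0.4, 0.1, -2.9]
opening: 0.531
gripper_force: 29.9
```

Run:
```python
from h import *
o=log(); im=bot.read_camera("wrist"); cv2.imwrite("pics/w5.png",im[:,:,::-1])
np.savez("w5.npz",**{k:np.array(v) for k,v in bot.camera_params("wrist").items()})
t=bot.read_camera("top")[235:325,255:385,::-1]
a=cv2.resize(im[60:480,200:460,::-1],None,fx=1.4,fy=1.4,interpolation=cv2.INTER_CUBIC)
b=cv2.resize(t,None,fx=3.3,fy=3.3,interpolation=cv2.INTER_CUBIC); C=np.zeros((a.shape[0],a.shape[1]+b.shape[1],3),np.uint8)
C[:,:a.shape[1]]=a; C[:b.shape[0],a.shape[1]:]=b; print(C.shape); cv2.imwrite("pics/c5.png",C)
```

```text
t 7.4 q [-0.1603 -0.0002  1.8005  0.0002  1.3375  0.0708] p [ 0.4681 -0.0183  0.0392] F [-0.4175  0.1282 -2.9213] op 0.5312835115188833
[[ 0.2291  0.9734  0.0037]
 [ 0.9734 -0.2291 -0.0004]
 [ 0.0004  0.0037 -1.    ]]
(588, 793, 3)
```

View pics/c5.png

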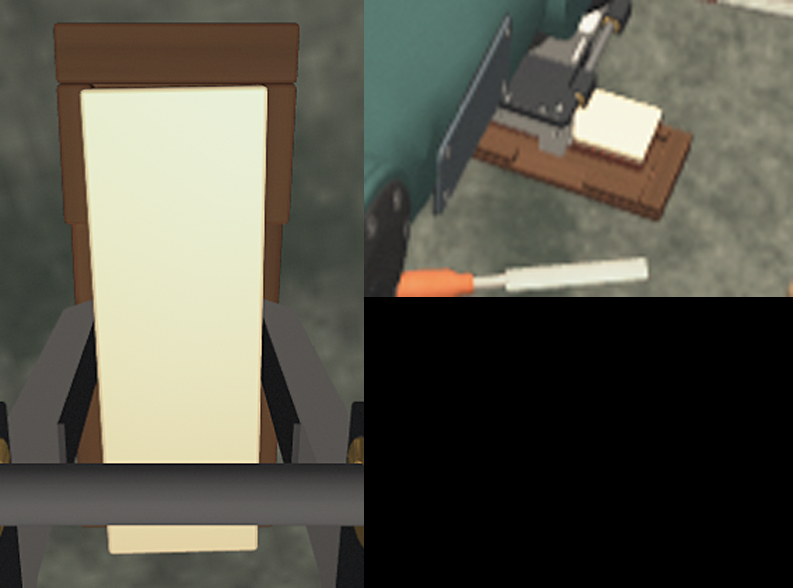

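Wrist crop: base end corners (54,25) and (298,24); stone far corners (81,91) and (267,87), near corners (109,553) and (257,550). The stone hovers above the recess, slightly yawed. I'll compute the stone-to-base offset.

Run:
```python
from h import *
np.set_printoptions(precision=4,suppress=True)
P=bot.camera_params("wrist"); o=log(); Rt=R.from_quat(o["tool_rot"]).as_matrix()
f=lambda a:np.array(a,float)/1.4-.15+[200,60]
S=f([[81,91],[267,87],[257,550],[109,553]]); pnp(S,P)
B=f([[54,25],[298,24]]); X=onz("wrist",B,.026); print("base end in tool",(X-o["tcp_pos"])@Rt*1000)
Y=onz("wrist",S,o["tcp_pos"][2]+.019); print("stone corners in tool",((Y-o["tcp_pos"])@Rt*1000).tolist())
print("rel to old base est",rel([.4663,-.017,.0392],tgtR(1.338-np.pi/2,np.pi/2-.0001)))
```

```text
t 7.5 q [-0.1599 -0.0007  1.8     0.0001  1.3374  0.0708] p [ 0.4685 -0.0182  0.0397] F [-0.4348  0.0054 -3.0122] op 0.5304095159161221
[[ 0.2287  0.9735  0.0049]
 [ 0.9735 -0.2287 -0.0007]
 [ 0.0004  0.0049 -1.    ]]
err [0.3435] c [ 0.4678 -0.0161  0.0591] in tool mm [  1.8518  -1.0326 -19.3636] R in tool [[1.0, 0.018, -0.025], [-0.018, 1.0, -0.008], [0.025, 0.009, 1.0]]
err [17.6238] c [0.4735 0.0103 0.0596] in tool mm [ 28.9484  -1.5296 -19.9003] R in tool [[0.629, 0.02, -0.777], [-0.017, 1.0, 0.012], [0.778, 0.006, 0.629]]
base end in tool [[ 95.5394 -40.1569  13.5537]
 [ 95.8747  36.3434  13.9305]]
stone corners in tool [[76.31980991528361, -27.35994205387504, -19.100636455438483], [77.35326828552081, 22.555618400705495, -18.854392818362406], [-74.7308771654906, 25.479939629856784, -18.908370585760903], [-75.68853353344008, -24.802649601462893, -19.1563873536471]]
rel to old base est [ 0.005 -0.     0.002  0.7   -2.4    0.5  ]
```

Emit:
{"api": "arm_command", "payload": {"steps": [[[0.005,0,0.014,-1.6,-0.9,0,40],[0.005,0,0.014,-1.6,-0.9,0,40],[0.005,0,0.014,-1.6,-0.9,6,40],[0.005,0,0.014,-1.6,-0.9,10,40],[0.005,0,0.014,-1.6,-0.9,14,40],[0.005,0,0.014,-1.6,-0.9,17,40],[0.005,0,0.014,-1.6,-0.9,17,40]]]}}

```text
clock: 8.2
tcp_pos: [0.4652, -0.0191, 0.0197]
tool_rot: [0.788, 0.616, -0.002, -0.002]
contact_force: [0.9, 0.7, -4.2]
opening: 0.531
gripper_force: 29.9
```

Run:
```python
from h import *
o=log(); im=bot.read_camera("wrist"); a=im[60:480,200:460,::-1]
cv2.imwrite("pics/c6.png",cv2.resize(a,None,fx=1.4,fy=1.4,interpolation=cv2.INTER_CUBIC))
print(rel([.4663,-.017,.0192],tgtR(1.338-np.pi/2,np.pi/2-.0001)))
```

```text
t 8.2 q [-0.1631  0.0213  1.8212  0.0004  1.3045  0.0812] p [ 0.4652 -0.0191  0.0197] F [ 0.9464  0.6598 -4.232 ] op 0.5308378099177762
[[ 0.242   0.9703 -0.0052]
 [ 0.9703 -0.242   0.0013]
 [-0.     -0.0054 -1.    ]]
[-0.005  0.    -0.012  2.3    0.5    0.8  ]
```

View pics/c6.png

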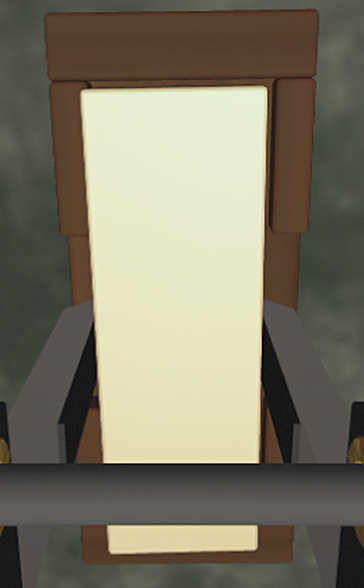

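Emit:
{"api": "arm_command", "payload": {"steps": [[[-0.005,0,0,0,1,0,40],[-0.005,0,0,0,2,0,40],[-0.005,0,0,0,2,0,40],[-0.005,0,0,0,2,0,40]]]}}

```text
clock: 8.65
tcp_pos: [0.4674, -0.0196, 0.0205]
tool_rot: [0.788, 0.616, 0.0, 0.0]
contact_force: [0.1, 0.1, -2.1]
opening: 0.531
gripper_force: 29.9
```

Run:
```python
from h import *
np.set_printoptions(precision=4,suppress=True)
o=log(); P=bot.camera_params("wrist"); im=bot.read_camera("wrist"); cv2.imwrite("pics/w7.png",im[:,:,::-1]); Rt=R.from_quat(o["tool_rot"]).as_matrix()
hsv=cv2.cvtColor(im,cv2.COLOR_RGB2HSV); print("K",np.array(P["K"])[0])
def quad(m):
    M=cv2.morphologyEx(m,cv2.MORPH_OPEN,np.ones((5,5)))
    C=np.vstack([c for c in cv2.findContours(M,0,cv2.CHAIN_APPROX_NONE)[0] if cv2.contourArea(c)>300])
    return cv2.approxPolyN(cv2.convexHull(C),4,ensure_convex=True).reshape(-1,2).astype(float)
m=cv2.inRange(hsv,(15,10,200),(40,110,255)); m[:,:245]=0; m[:,400:]=0; m[:100]=0
b=cv2.inRange(hsv,(0,70,25),(18,255,200)); b[:,:225]=0; b[:,440:]=0;b[470:]=0
S=quad(m);B=quad(b); print(S.tolist(),B.tolist())
for n,q,z in(("stone",S,.038),("base",B,.026)):
    Y=(onz("wrist",q,z)-o["tcp_pos"])@Rt*1000; print(n,Y[:,:2].tolist(),Y.mean(0))
```

```text
t 8.65 q [-0.1632  0.0209  1.8199 -0.      1.3003  0.0812] p [ 0.4674 -0.0196  0.0205] F [ 0.0903  0.1359 -2.1469] op 0.5311574488625654
[[ 0.242   0.9703  0.0005]
 [ 0.9703 -0.242  -0.0001]
 [ 0.      0.0005 -1.    ]]
K [410.4855   0.     327.3381]
[[383.0, 452.0], [278.0, 455.0], [257.0, 124.0], [390.0, 122.0]] [[403.0, 460.0], [255.0, 462.0], [225.0, 69.0], [421.0, 67.0]]
stone [[-75.65295674838478, 25.456828315160397], [-77.3421170485652, -24.931843236718695], [76.57460947817212, -27.898163540992226], [77.30918542068031, 22.500426461326963]] [  0.2222  -1.2182 -17.5006]
base [[-92.23677185860005, 37.98992132801621], [-93.40142583514564, -38.7412221596322], [97.13012310786387, -41.39758942674499], [97.88232491487184, 35.525280315675815]] [ 2.3436 -1.6559 -5.5008]
```

Emit:
{"api": "arm_command", "payload": {"steps": [[[0,0,0.003,1.2,-0.3,0,40],[0,0,0.003,1.2,-0.3,0.7,40],[0,0,0.003,1.2,-0.3,1.4,40],[0,0,0.003,1.2,-0.3,2,40],[0,0,0.003,1.2,-0.3,2,40]]]}}

```text
clock: 9.2
tcp_pos: [0.4673, -0.0184, 0.0182]
tool_rot: [0.789, 0.614, 0.0, 0.0]
contact_force: [-0.4, 0.3, -2.8]
opening: 0.53
gripper_force: 29.9
```

Run:
```python
from h import *
log()
```

```text
t 9.2 q [-0.1606  0.0233  1.8224 -0.0001  1.2957  0.0869] p [ 0.4673 -0.0184  0.0182] F [-0.3518  0.3143 -2.8433] op 0.5303066810938027
[[ 0.2449  0.9695  0.0001]
 [ 0.9695 -0.2449 -0.0001]
 [-0.0001  0.0001 -1.    ]]
```

Emit:
{"api": "arm_command", "payload": {"steps": [[[0,0,0,0,0,0.4,40],[0,0,0,0,0,0.8,40],[0,0,0,0,0,0.8,40],[0,0,0,0,0,0.8,40]]]}}

```text
clock: 9.6
tcp_pos: [0.4674, -0.0184, 0.0176]
tool_rot: [0.789, 0.614, 0.0, 0.0]
contact_force: [0.1, 0.8, -3.1]
opening: 0.53
gripper_force: 29.9
```

Emit:
{"api": "arm_command", "payload": {"steps": [[[0,0,0,0,0,0.4,40],[0,0,0,0,0,0.8,40],[0,0,0,0,0,0.8,40],[0,0,0,0,0,0.8,40]]]}}

```text
clock: 10.0
tcp_pos: [0.4674, -0.0184, 0.0167]
tool_rot: [0.789, 0.614, 0.0, 0.0]
contact_force: [-0.5, -0.9, -3.4]
opening: 0.533
gripper_force: 29.9
```

Emit:
{"api": "arm_command", "payload": {"steps": [[[0,0,0,0,0,0.5,40],[0,0,0,0,0,1,40],[0,0,0,0,0,1,40],[0,0,0,0,0,1,40]]]}}

```text
clock: 10.4
tcp_pos: [0.4675, -0.0184, 0.0163]
tool_rot: [0.789, 0.614, 0.0, 0.0]
contact_force: [-1.8, -0.3, 1.8]
opening: 0.529
gripper_force: 31.9
```

Run:
```python
from h import *
np.set_printoptions(precision=4,suppress=True)
o=log(); print(o["torque"]);P=bot.camera_params("wrist"); im=bot.read_camera("wrist"); cv2.imwrite("pics/w8.png",im[:,:,::-1]); Rt=R.from_quat(o["tool_rot"]).as_matrix()
hsv=cv2.cvtColor(im,cv2.COLOR_RGB2HSV)
def quad(m):
    M=cv2.morphologyEx(m,cv2.MORPH_OPEN,np.ones((5,5)))
    C=np.vstack([c for c in cv2.findContours(M,0,cv2.CHAIN_APPROX_NONE)[0] if cv2.contourArea(c)>300])
    return cv2.approxPolyN(cv2.convexHull(C),4,ensure_convex=True).reshape(-1,2).astype(float)
m=cv2.inRange(hsv,(15,10,200),(40,110,255)); m[:,:245]=0; m[:,400:]=0; m[:100]=0
b=cv2.inRange(hsv,(0,70,25),(18,255,200)); b[:,:215]=0; b[:,440:]=0;b[470:]=0
S=quad(m);B=quad(b); print(S.tolist(),B.tolist())
pnp(S[[2,3,0,1]],P); pnp(B[[2,3,0,1]],P,192,78)
for n,q,z in(("stone",S,.038),("base",B,.026)):
    Y=(onz("wrist",q,z)-o["tcp_pos"])@Rt*1000; print(n,Y[:,:2].tolist(),Y.mean(0))
```

```text
t 10.4 q [-0.1606  0.0256  1.8244 -0.0001  1.2909  0.0868] p [ 0.4675 -0.0184  0.0163] F [-1.8152 -0.2572  1.7623] op 0.5292980435184107
[[ 0.2448  0.9696  0.0007]
 [ 0.9696 -0.2448 -0.0002]
 [-0.      0.0007 -1.    ]]
[-0.0038  0.4204  0.0375]
[[383.0, 452.0], [278.0, 455.0], [257.0, 124.0], [390.0, 121.0]] [[406.0, 469.0], [254.0, 469.0], [223.0, 72.0], [423.0, 68.0]]
err [0.6704] c [ 0.4669 -0.016   0.0351] in tool mm [  2.1718  -1.1649 -18.8536] R in tool [[0.999, 0.019, -0.034], [-0.02, 1.0, -0.017], [0.034, 0.018, 0.999]]
err [17.5325] c [0.4729 0.01   0.0359] in tool mm [ 28.8582  -1.7403 -19.6006] R in tool [[0.636, 0.027, -0.771], [-0.019, 1.0, 0.02], [0.772, 0.002, 0.636]]
err [0.1479] c [ 0.4662 -0.0174  0.0239] in tool mm [ 0.6044 -1.5239 -7.6321] R in tool [[1.0, 0.016, -0.004], [-0.016, 1.0, 0.016], [0.004, -0.016, 1.0]]
err [32.2205] c [0.476  0.0226 0.0252] in tool mm [41.7874 -1.811  -8.9533] R in tool [[0.652, -0.002, -0.758], [-0.017, 1.0, -0.017], [0.758, 0.024, 0.652]]
stone [[-71.5876654200699, 24.772154645506905], [-73.22259705610861, -24.304225001390574], [76.68068602210644, -27.19039465475337], [77.75018336287809, 21.880192313930383]] [  2.4052  -1.2106 -21.7181]
base [[-93.6481872902176, 38.84387391013902], [-93.5281009799564, -38.526657787878584], [95.65997820767879, -41.25119535530757], [97.10867268446911, 35.438263072387166]] [ 1.3981 -1.3739 -9.7182]
```

Contact on the floor is confirmed, and the stone sits 11–12 mm above the rim, centred within about 1.5 mm. Releasing.

Emit:
{"api": "arm_command", "payload": {"steps": [[[0,0,0,0,0,-0.4,53],[0,0,0,0,0,-0.6,56],[0,0,0,0,0,-0.6,60],[0,0,0,0,0,-0.6,70],[0,0,0,0,0,-0.6,80],[0,0,0,0,0,-10,80],[0,0,0,0,0,-40,80],[0,0,0,0,0,-90,80],[0,0,0,0,0,-140,80],[0,0,0,0,0,-190,80],[0,0,0,0,0,-230,80],[0,0,0,0,0,-230,80],[0,0,0,0,0,-230,80]]]}}

```text
clock: 11.75
tcp_pos: [0.4678, -0.0184, 0.2474]
tool_rot: [0.789, 0.614, 0.001, 0.001]
contact_force: [-0.2, 0.9, -0.4]
opening: 0.847
gripper_force: 0.0
```

Run:
```python
from h import *
np.set_printoptions(precision=4,suppress=True)
o=log(); P=bot.camera_params("wrist"); im=bot.read_camera("wrist"); cv2.imwrite("pics/w9.png",im[:,:,::-1])
# lid: go above (.448,-.372), y_t perpendicular to lid x (~1.32)
for yaw in (1.315,): print(rel([.448,-.362,.25],tgtR(yaw-np.pi/2,np.pi/2-.0001)).tolist())
```

```text
t 11.75 q [-0.1605 -0.1036  1.4778 -0.      1.7636  0.0869] p [ 0.4678 -0.0184  0.2474] F [-0.1513  0.9292 -0.4491] op 0.8473423376526181
[[ 0.2449  0.9695  0.0037]
 [ 0.9696 -0.2449 -0.0006]
 [ 0.0003  0.0038 -1.    ]]
[0.0, 0.0, 0.008, -337.9, 65.8, -4.5]
```

View pics/w9.png

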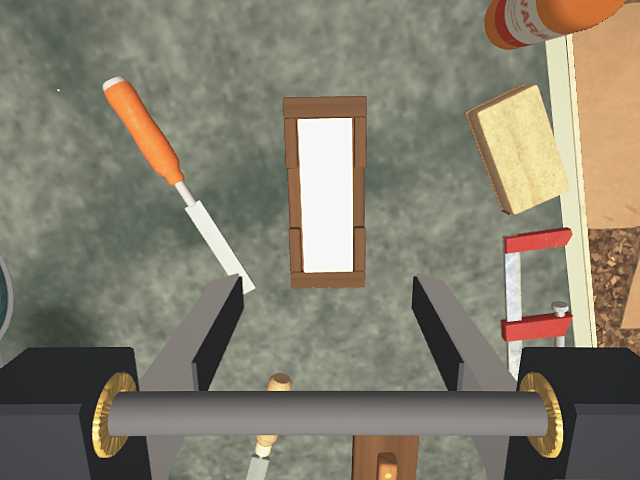

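The stone lies inside the recess, cream face up, with even margins (white area (297,118)–(355,272), base (284,97)–(367,288)). On to the lid.

Emit:
{"api": "arm_command", "payload": {"steps": [[[0,0,0.008,-50,10,0,80],[0,0,0.008,-100,20,0,80],[0,0,0.008,-150,30,0,80],[0,0,0.008,-200,40,0,80],[0,0,0.008,-250,50,0,80],[0,0,0.008,-300,60,0,80],[0,0,0.008,-338,66,0,80],[0,0,0.008,-338,66,0,80],[0,0,0.008,-338,66,0,80],[0,0,0.008,-338,66,0,80]]]}}

```text
clock: 12.8
tcp_pos: [0.4484, -0.3608, 0.2446]
tool_rot: [0.791, 0.612, 0.0, -0.001]
contact_force: [-0.0, -0.2, -0.1]
opening: 0.85
gripper_force: 0.0
```

```bash
cat >> h.py <<'E'
def quad(m,amin=300):
    M=cv2.morphologyEx(m,cv2.MORPH_OPEN,np.ones((5,5)))
    C=np.vstack([c for c in cv2.findContours(M,0,cv2.CHAIN_APPROX_NONE)[0] if cv2.contourArea(c)>amin])
    return cv2.approxPolyN(cv2.convexHull(C),4,ensure_convex=True).reshape(-1,2).astype(float)
def rect(q,z,o,P=None):
    X=onz("wrist",q+.0,z,P); Rt=R.from_quat(o["tool_rot"]).as_matrix(); c=X.mean(0)
    e=[(X[i]-X[i-1])[:2] for i in range(4)]
    print("c",c,"in tool",(c-o["tcp_pos"])@Rt*1000,[(round(float(np.linalg.norm(v))*1000,1),round(float(np.arctan2(v[1],v[0])%np.pi),3)) for v in e])
E
python3 - <<'E'
from h import *
np.set_printoptions(precision=4,suppress=True)
o=log(); P=bot.camera_params("wrist"); im=bot.read_camera("wrist"); cv2.imwrite("pics/w10.png",im[:,:,::-1])
hsv=cv2.cvtColor(im,cv2.COLOR_RGB2HSV)
b=cv2.inRange(hsv,(0,70,25),(18,255,200)); b[:60]=0;b[300:]=0;b[:,:260]=0;b[:,:][:,400:]=0
q=quad(b); print(q.tolist()); rect(q,.023,o)
h=cv2.inRange(hsv,(8,90,150),(22,255,255)); h[:60]=0;h[300:]=0;h[:,:260]=0;h[:,400:]=0
q=quad(h,100); print(q.tolist()); rect(q,.045,o)
E
```

```text
t 12.8 q [-0.7766  0.1423  1.2333  0.0007  1.7683 -0.522 ] p [ 0.4484 -0.3608  0.2446] F [-0.0485 -0.2117 -0.0882] op 0.8497614272928483
[[ 0.2517  0.9678 -0.0012]
 [ 0.9678 -0.2517  0.0022]
 [ 0.0018 -0.0017 -1.    ]]
[[375.0, 110.0], [369.0, 296.0], [296.0, 296.0], [293.0, 110.0]]
c [ 0.4507 -0.3713  0.023 ] in tool [ -9.9887   5.3135 221.5265] [(76.6, 2.888), (189.1, 1.315), (77.5, 2.888), (189.1, 1.311)]
[[369.0, 295.0], [312.0, 295.0], [285.0, 108.0], [375.0, 112.0]]
c [ 0.454  -0.3665  0.045 ] in tool [ -4.5021   7.2143 199.5332] [(176.0, 1.315), (57.2, 2.888), (180.7, 1.439), (79.6, 2.845)]
```

View pics/w10.png

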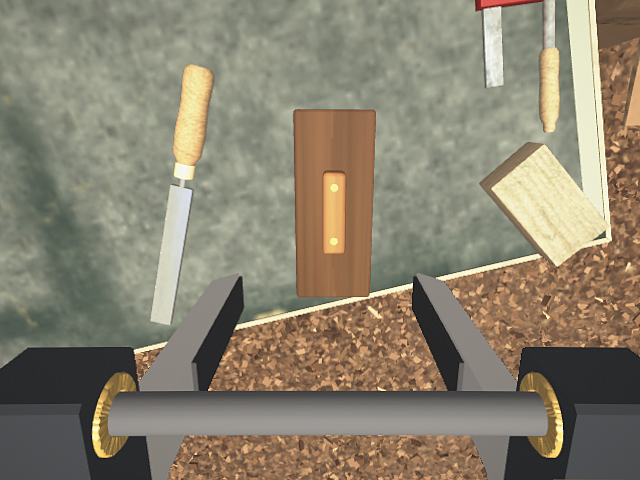

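The lid is squarely below: outline (293,110)–(375,296), handle (323,171)–(345,253). Descending to grip the handle, and refining the base pose from w9.

Run:
```python
from h import *
np.set_printoptions(precision=4,suppress=True)
o=bot.observe(); P=bot.camera_params("wrist")
def Tm(p,q): T=np.eye(4);T[:3,:3]=R.from_quat(q).as_matrix();T[:3,3]=p;return T
CT=np.array(P["camera_from_world"])@Tm(o["tcp_pos"],o["tool_rot"])
L=np.loadtxt("log.txt")[-2]; o9=dict(tcp_pos=L[6:9],tool_rot=L[9:13]); print(L[6:9])
P9=dict(P); P9["camera_from_world"]=CT@np.linalg.inv(Tm(L[6:9],L[9:13]))
im=cv2.imread("pics/w9.png"); hsv=cv2.cvtColor(im,cv2.COLOR_BGR2HSV)
b=cv2.inRange(hsv,(0,70,25),(18,255,200)); b[:60]=0;b[300:]=0;b[:,:260]=0;b[:,400:]=0
q=quad(b,150); print(q.tolist()); rect(q,.026,o9,P9)
s=cv2.inRange(hsv,(0,0,215),(180,60,255)); s[:100]=0;s[290:]=0;s[:,:285]=0;s[:,370:]=0
q=quad(s); print(q.tolist()); rect(q,.038,o9,P9)
rect(np.array([[323,171],[345,171],[345,253],[323,253.]]),.045,o)
```

```text
[ 0.4678 -0.0184  0.2474]
[[364.0, 287.0], [291.0, 288.0], [282.0, 97.0], [366.0, 96.0]]
c [ 0.4665 -0.0171  0.026 ] in tool [  0.8755  -2.4414 221.426 ] [(191.0, 1.339), (76.9, 2.907), (191.1, 1.342), (77.7, 2.906)]
[[352.0, 271.0], [304.0, 271.0], [298.0, 119.0], [352.0, 117.0]]
c [ 0.4676 -0.0152  0.038 ] in tool [  2.9908  -1.73   209.4292] [(149.7, 1.34), (48.5, 2.892), (147.9, 1.345), (49.2, 2.93)]
c [ 0.4514 -0.3706  0.045 ] in tool [ -9.2599   5.3004 200.2051] [(79.6, 1.314), (20.2, 2.888), (79.6, 1.329), (21.4, 2.888)]
```

Emit:
{"api": "arm_command", "payload": {"steps": [[[0,0,0,-10,6,45,80],[0,0,0,-10,6,90,80],[0,0,0,-10,6,135,80],[0,0,0,-10,6,175,80],[0,0,0,-10,6,195,80],[0,0,0,-10,6,210,80],[0,0,0,-10,6,217,80],[0,0,0,-10,6,217,80],[0,0,0,-10,6,217,80]]]}}

```text
clock: 13.75
tcp_pos: [0.4529, -0.374, 0.0306]
tool_rot: [0.791, 0.611, 0.0, 0.002]
contact_force: [-0.4, 0.0, -0.3]
opening: 0.852
gripper_force: 0.0
```

Emit:
{"api": "arm_command", "payload": {"steps": [[[0,0,0,2.5,-2,2,80],[0,0,0,2.5,-2,2,60],[0,0,0,2.5,-2,2,40],[0,0,0,2.5,-2,2,10],[0,0,0,2.5,-2,2,10],[0,0,0,2.5,-2,2,10],[0,0,0,2.5,-2,2,10],[0,0,0,2.5,-2,2,10],[0,0,0,2.5,-2,2,10]]], "newtons": 25}}

```text
clock: 14.65
tcp_pos: [0.4506, -0.3705, 0.0268]
tool_rot: [0.791, 0.611, 0.0, 0.0]
contact_force: [0.4, -0.6, 0.1]
opening: 0.231
gripper_force: 25.0
```

Run:
```python
from h import *
o=log(); print(rel([.4514,-.3706,.028],tgtR(1.314-np.pi/2,np.pi/2-.0001)))
```

```text
t 14.65 q [-0.7855  0.2601  1.5344  0.0003  1.3466 -0.5301] p [ 0.4506 -0.3705  0.0268] F [ 0.3504 -0.5828  0.1054] op 0.2306359735354637
[[ 0.2527  0.9676  0.0005]
 [ 0.9676 -0.2527 -0.0001]
 [ 0.      0.0006 -1.    ]]
[ 0.001  0.     0.001  0.1    0.8   -1.2  ]
```

Run:
```python
from h import *
Rt=tgtR(1.340-np.pi/2,np.pi/2-.0001)
for z in (.157,.0528): print(rel(np.array([.4665,-.0171,z])+.0008*Rt[:,0],Rt).tolist())
```

```text
[0.001, 0.0, -0.025, 346.8, -73.9, -130.3]
[0.001, 0.0, -0.025, 346.8, -74.0, -26.1]
```

Emit:
{"api": "arm_command", "payload": {"steps": [[[0,0,0,0,0,-20,10],[0,0,0,0,0,-60,10],[0,0,0,0,0,-105,10],[0.001,0,-0.012,40,-9,-130,10],[0.001,0,-0.025,85,-18,-130,10],[0.001,0,-0.025,130,-28,-130,10],[0.001,0,-0.025,175,-37,-130,10],[0.001,0,-0.025,220,-47,-130,10],[0.001,0,-0.025,265,-57,-130,10],[0.001,0,-0.025,305,-65,-130,10],[0.001,0,-0.025,335,-71,-130,10],[0.001,0,-0.025,347,-74,-130,10],[0.001,0,-0.025,347,-74,-130,10],[0.001,0,-0.025,347,-74,-110,10],[0.001,0,-0.025,347,-74,-85,10],[0.001,0,-0.025,347,-74,-65,10],[0.001,0,-0.025,347,-74,-60,10],[0.001,0,-0.025,347,-74,-60,10],[0.001,0,-0.025,347,-74,-60,10]]]}}

```text
clock: 16.55
tcp_pos: [0.4674, -0.0169, 0.0878]
tool_rot: [0.784, 0.621, 0.0, 0.0]
contact_force: [0.0, 0.5, -0.4]
opening: 0.229
gripper_force: 25.0
```

Run:
```python
from h import *
np.set_printoptions(precision=4,suppress=True)
o=log(); Rt=tgtR(1.340-np.pi/2,np.pi/2-.0001)
print(rel(np.array([.4665,-.0171,.0528])+.0008*Rt[:,0],Rt).tolist())
im=bot.read_camera("wrist"); cv2.imwrite("pics/w11.png",im[:,:,::-1]); hsv=cv2.cvtColor(im,cv2.COLOR_RGB2HSV)
b=cv2.inRange(hsv,(0,70,25),(18,255,200)); b[:,:200]=0; b[:,450:]=0; b[392:436]=0
M=cv2.morphologyEx(b,cv2.MORPH_OPEN,np.ones((5,5)))
for r in range(20,390,15):
    x=np.flatnonzero(M[r]); 
    if len(x): print(r,x[0],x[-1],end="; ")
q=quad(b); print(q.tolist()); rect(q,o["tcp_pos"][2]-.0268+.023,o)
```

```text
t 16.55 q [-0.1574 -0.043   1.7398 -0.0002  1.4437  0.0742] p [ 0.4674 -0.0169  0.0878] F [ 0.0448  0.4906 -0.4176] op 0.22873702976598695
[[ 0.2294  0.9733  0.0011]
 [ 0.9733 -0.2294 -0.0004]
 [-0.0001  0.0012 -1.    ]]
[0.001, 0.0, -0.001, 0.4, -0.9, 35.0]
80 241 413; 95 237 418; 110 238 417; 125 239 416; 140 240 415; 155 241 414; 170 242 413; 185 242 412; 200 243 412; 215 244 411; 230 245 410; 245 246 409; 260 247 408; 275 248 407; 290 248 406; 305 249 405; 320 250 405; 335 251 404; 350 299 355; 365 298 357; 380 296 359; [[397.0, 450.0], [257.0, 450.0], [236.0, 80.0], [419.0, 80.0]]
c [ 0.4663 -0.0171  0.084 ] in tool [-0.4426 -1.0251  3.7989] [(189.1, 1.337), (76.0, 2.908), (188.9, 1.339), (76.4, 2.911)]
```

Lid measured at (0.4663, -0.0171), yaw 1.338, which matches the base. Lowering.

Emit:
{"api": "arm_command", "payload": {"steps": [[[0,0,0,0.7,0,8,10],[0,0,0,0.7,0,16,10],[0,0,0,0.7,0,22,10],[0,0,0,0.7,0,27,10],[0,0,0,0.7,0,31,10],[0,0,0,0.7,0,33,10],[0,0,0,0.7,0,34,10],[0,0,0,0.7,0,34,10]]]}}

```text
clock: 17.4
tcp_pos: [0.4669, -0.0154, 0.0529]
tool_rot: [0.784, 0.621, -0.0, -0.0]
contact_force: [0.9, -0.8, -1.8]
opening: 0.233
gripper_force: 25.0
```

Emit:
{"api": "arm_command", "payload": {"steps": [[[0,0,0,0,0,0.4,10],[0,0,0,0,0,0.8,10],[0,0,0,0,0,0.8,10],[0,0,0,0,0,0.8,10]]]}}

```text
clock: 17.8
tcp_pos: [0.4672, -0.0154, 0.0528]
tool_rot: [0.784, 0.621, 0.0, 0.0]
contact_force: [-1.3, -0.0, 4.6]
opening: 0.235
gripper_force: 25.0
```

Seated: contact at exactly the expected height. Releasing and backing off.

Emit:
{"api": "arm_command", "payload": {"steps": [[[0,0,0,0,0,0,26],[0,0,0,0,0,-0.5,32],[0,0,0,0,0,-0.5,45],[0,0,0,0,0,-0.5,60],[0,0,0,0,0,-0.5,70],[0,0,0,0,0,-10,70],[0,0,0,0,0,-40,70],[0,0,0,0,0,-90,70],[0,0,0,0,0,-140,70],[0,0,0,0,0,-180,70],[0,0,0,0,0,-195,70],[0,0,0,0,0,-195,70],[0,0,0,0,0,-195,70]]]}}

```text
clock: 19.1
tcp_pos: [0.4662, -0.0153, 0.2453]
tool_rot: [0.784, 0.621, -0.001, -0.001]
contact_force: [0.3, 0.1, -0.9]
opening: 0.741
gripper_force: 0.0
```

Run:
```python
from h import *
np.set_printoptions(precision=4,suppress=True)
o=log(); im=bot.read_camera("wrist"); cv2.imwrite("pics/w12.png",im[:,:,::-1]); hsv=cv2.cvtColor(im,cv2.COLOR_RGB2HSV)
b=cv2.inRange(hsv,(0,70,25),(18,255,200)); b[:60]=0;b[310:]=0;b[:,:260]=0;b[:,400:]=0
q=quad(b,150); print(q.tolist()); rect(q,.049,o)
print(proj("wrist",[[.4665,-.0171,.049]]))
```

```text
t 19.1 q [-0.1545 -0.1019  1.4804  0.      1.7663  0.076 ] p [ 0.4662 -0.0153  0.2453] F [ 0.3365  0.1137 -0.8916] op 0.740682983146115
[[ 0.2284  0.9736 -0.0031]
 [ 0.9736 -0.2284  0.0005]
 [-0.0002 -0.0031 -1.    ]]
[[374.0, 98.0], [368.0, 298.0], [290.0, 298.0], [285.0, 98.0]]
c [ 0.4655 -0.0155  0.049 ] in tool [ -0.3016  -0.0856 196.32  ] [(77.0, 2.911), (188.5, 1.34), (77.4, 2.913), (188.7, 1.338)]
[[330.6805 206.3286]]
```

```bash
python3 -c "
from cell import bot
print(bot.sign_off())"
```

```text
the job is handed in; nothing more can be done
None
```

The stone lies cream face up in the case's recess and the lid is closed over it, about 2 mm off centre by camera; the job was handed in at about 19 s with no verdict returned, and I viewed 11 pictures, one over the limit of 10.

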